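# Set the gap gauge to its mark and lock it

## Robot

A 7-joint arm with a two-finger parallel gripper is mounted at the origin on a cart in front of the work surface, level with it; the furniture and walls round the work are solid. World frame = base frame: x ahead of the robot, y to its left, z up, the work surface at z = 0. Lengths are in mm, angles in rad, forces in N, time in s.
With the tool pointing down it reaches from about 400 to 875 mm from the base axis. Payload 4.4 kg.
Tool frame: the origin (TCP) lies on the centre line of the jaws, within the pads' length; the fingertips stand 8 mm ahead of it and the grasp point (between the pads) lies 11 mm behind it; x points along the fingers, z is the direction in which the jaws open and shut, and the axes are right-handed (so a half turn about x gives the same grasp; the last joint's range is limited). The gripper opens to 85 mm and grips with 20 to 120 N. Pads are 22 mm wide; open, the fingers measure 114 mm over their backs; the gripper's body (76 mm by 85 mm) begins 54 mm behind the grasp point. The pads swing forward as they close: fully open they stand 13 mm farther back than shut.
Start: joints at [1.122, 0.628, 0.038, 1.517, -0.027, 0.996, -0.02], TCP at [242.815, -602.958, 239.313] pointing down, gripper open.
Joint ranges: [-3.06, 3.06], [-0.37, 2.12], [-1.25, 1.32], [0.18, 2.47], [-1.1, 4.24], [0.23, 1.98], [-2.94, 2.94]. Speed limits (rad/s): [2.57, 2.57, 3.14, 3.14, 3.14, 3.14, 3.14].

## Interface

Orientations are given as [roll, pitch, yaw] about the fixed x, y, z axes, in that order (R = Rz(yaw) Ry(pitch) Rx(roll)).
In Python, from cell import ctrl, get_image, camera_params gives the robot as it stands. The module is installed in compiled form; this text tells all that it offers.
- The arm moves only by the shell command python3 -m handwheel 'ROWS'. ROWS is text: rows parted by semicolons, each of 7 numbers parted by spaces: the opening, from -1 (shut) to 1 (fully open), then the shift along the tool's x, y, z in mm, then the turn, a rotation vector about the tool's x, y, z in rad. In form: grip x y z wx wy wz; .... A call has 1 to 10 rows; each row shifts and turns the pose as measured when the row begins, along the tool's axes as they then stand; what a row does not reach is not made up. A row lasts 1/10 s, in which the tool goes at most 50 mm and 8.59 degrees, less where a joint would pass 70% of its speed; a pose out of reach is approached as far as the arm can. A call with a gripper value outside its range is refused whole. The fingers move at their own pace and stop on an object; the grip force is fixed at half the most. Time passes only in rows, so rows that do not move let the fingers close. It gives the time, the measured TCP pose, the force and the opening at its end, in the units of the state.
- ctrl.read_state(): the state, without advancing time (a new reading comes with each control period).
- get_image(name): name is "scene" or "top"; returns the picture (480x640x3 uint8, blue, green, red); there is no depth.
- camera_params(name): a dict with "fx", "fy", "cx", "cy" (pixels), "eye" and "orientation" of the camera in the world. Camera axes: x right, y up, looking along -z (the intrinsics and any distortion apply to the point x, -y, -z); pixel columns grow to the right and rows downward; lengths in mm; the calibration is good to about 2 mm. A picture is of the moment at which its call begins. camera_params takes no time and is no camera call.
- ctrl.finish_job(): hands the job in, once; it reports no verdict.
The state is a dict: "clock": time; "qpos": joint angles; "qd": joint speeds; "tau": joint torques, N m; "eef_pos": TCP position; "tool_rot": TCP orientation; "force": force on the tool from outside, world axes, zero at the start; "torque": the same for the moment, N m; "width": finger opening in mm.
Only numpy, scipy, OpenCV 4.12 (cv2) and the standard library are available. Lean on these libraries where they do the work, as an engineer would, in place of code of your own. Each camera call takes 0.05 s, during which the arm holds its last target.

## Task

With a fingertip, roll the knurled wheel of the bench gap gauge until the gap has closed to the gauge mark, so that the pointer of the sliding jaw stands in line with the pointer of the mark. Then push the lock lever round, away from you, to its stop. Grasp and lift nothing; move the jaw only by the wheel, leave the mark alone, do not shove the gauge along the bench, and leave the loose things round it where they are.

Things in the scene. Friction and masses are not known exactly. Their poses are not given: they have to be found in the camera images.
- gauge: steel gap gauge, loose on rubber feet, 3 kg; base 240 x 70 mm, its top 20 mm above the bench. Origin: centre of the underside. +x runs along the gauge, from the fixed anvil (left as the robot sees it) to the lock lever (right); its -y side, with the mark, faces the robot; z up. Anvil contact face at x = -85 mm, anvil top 55 mm high. Grey wheel housing x -15 to 55 mm, y +-24 mm, 66 mm high.
- jaw: sliding jaw, aluminium block 30 mm long (x), 48 mm wide, top 54 mm above the bench, between anvil and wheel housing; moves along the gauge's x, driven by the wheel through a rack. Origin: on the gauge's mid-line at bench height, in the plane of the jaw's contact face; axes parallel to the gauge's. Gap = its x in the gauge's frame + 85 mm, up to 38 mm. Not to be pushed directly
- jaw_line (a point): tip of the dark pointer on the front (-y) edge of the jaw's top, 54 mm above the bench; axes parallel to the gauge's
- mark: gauge mark: small steel clip with a post, on the front rail of the gauge; preset at a gap of 8 to 16 mm, differing from run to run. Stiff; not to be touched. Axes parallel to the gauge's
- mark_line (a point): tip of the dark pointer on top of the mark's post, which points at the jaw's pointer; 54 mm above the bench, axes parallel to the gauge's. The gap is right when jaw_line and mark_line have the same x along the gauge
- wheel_top (a point): crest of the knurled wheel (fixed point of the gauge, at its x = 20, y = 0, z = 80 mm). The wheel is steel, 60 mm in diameter, 16 mm wide, with 24 rounded ribs 1.8 mm high; its axle lies along the gauge's y, 50 mm above the bench. It stands 14 mm out of the housing
- wheel (a joint): angle of the wheel, rad; gap = 6 mm x angle (so 5 mm of rim moves the jaw 1 mm). Rolling the wheel's top along the gauge's +x (away from the anvil, toward the lever) lowers the value and closes the gap; the other way opens it. Turns 0 to about 6.3 rad; needs about 0.6 N at the rim and stays where it is left
- lock_pivot (a point): pivot of the lock lever, on its upright axis at mid-height of the lever, 49 mm above the bench, at x = 85, y = 0 of the gauge; boss 26 mm in diameter
- lock (a joint): angle of the lock lever, rad: 0 (open) it points along the gauge's +x, and grows as it swings toward +y (counter-clockwise from above, the tip going away from the robot) to its stop at 1.4. Round steel rod 9 mm thick with an 18 mm ball centred 58 mm from the pivot, ball 40 to 58 mm above the bench. Friction 0.04 N m; it stays where it is left
- test_bar: steel pin 8 x 30 x 8 mm lying in front of the gauge; bystander, origin under its centre
- specimen_1: black round mounted specimen, 30 mm in diameter, 21 mm high, behind the gauge; bystander, origin under its centre
- loupe: black eye loupe, 38 mm in diameter, 34 mm high, behind the gauge; bystander, origin under its centre

How it is judged (in metres and radians):
On the way, in this order (a step that is already met when the one before it is completed fails the run):
1. the jaw's pointer stands at the mark, within 2 mm, and is left so (x of jaw_line in the frame of mark_line between -0.002 and 0.002 m and contact force between the fingers and gauge below 0.3 N and value of joint lock below 0.6 rad), for 0.3 s.
2. the lock lever is at its stop (value of joint lock above 1.25 rad), for 0.2 s.
At the end, for the whole second after the job is handed in: the jaw's pointer is within 2 mm of the mark's along the gauge, the lock lever is turned beyond 1.25 of its 1.4 rad, and all is at rest (x of jaw_line in the frame of mark_line between -0.002 and 0.002 m and value of joint lock above 1.25 rad and linear speed of gauge below 0.01 m/s and linear speed of jaw below 0.005 m/s); the robot touches nothing.
It fails at once if the gauge is shoved more than 20 mm, lifted or tipped (distance of gauge from where it was at the start of the episode above 0.02 m or height (world z) of gauge above 0.008 m or angle between gauge's own z axis and vertical above 0.1 rad).
It fails at once if the sliding jaw is pushed directly, not by the wheel (contact force between any of the fingers, the arm and jaw above 1.5 N).
It fails at once if the mark is touched (contact force between any of the fingers, the arm and mark above 1.5 N).
It fails at once if a thing beside the gauge is moved more than 20 mm (distance of any of test_bar, specimen_1, loupe from where it was at the start of the episode above 0.02 m).
It also fails if it takes over 58 s, if anything falls off the work surface, if the arm or the gripper's body presses on something with over 40 N, if the wrist force passes 120 N, or if a joint passes its speed limit or range.

## Working session

There is one attempt and no reset: what is moved stays moved. The work goes in short steps, Python scripts to look and compute and a shell command to move; the robot and the scene stay as the last step left them, time stands still between calls to the robot, and variables do not carry over. Pictures are saved under pics/ and viewed, and the job is handed in when it is done.

```bash
mkdir -p pics; ls; python3 - <<'E'
from cell import ctrl,get_image,camera_params
import cv2
for n in("scene","top"):
    cv2.imwrite(f"pics/{n}0.png",get_image(n)); print(n,camera_params(n))
print(ctrl.read_state())
E
```

```text
pics
scene {'fx': 580.5821528661868, 'fy': 580.5821528661868, 'cx': 311.7137266495705, 'cy': 239.30650279743847, 'eye': array([ 89.60689626, 368.50804089, 658.30923464]), 'orientation': array([ 0.80813737,  0.01119112, -2.29061758])}
top {'fx': 449.6178320050502, 'fy': 449.6178320050502, 'cx': 325.30976041412407, 'cy': 234.88045171406077, 'eye': array([367.63770509, -24.05805648, 913.86590791]), 'orientation': array([ 2.02555170e-01, -3.26012517e-04, -1.75354452e+00])}
{'clock': 0.1, 'qpos': array([ 1.12221842,  0.62927294,  0.0384472 ,  1.5182741 , -0.02701162,
        0.99631478, -0.02000893]), 'qd': array([ 1.29372682e-03, -3.74046196e-04,  8.40145300e-04, -3.52505598e-03,
        6.67981769e-04, -2.34383231e-05, -3.20349731e-04]), 'tau': array([ 4.30049040e-03, -5.64526105e+01,  1.23092070e+00, -1.93971276e+01,
        1.12853866e-02,  5.46235489e-03,  4.72638317e-05]), 'eef_pos': array([ 242.59604866, -602.43116499,  238.46662518]), 'tool_rot': array([-3.13544691,  1.56904507,  1.95970262]), 'force': array([-0.25519427,  0.25085602,  0.29906434]), 'torque': array([ 0.01352749, -0.0238252 ,  0.01683814]), 'width': 85.37817249670528}
```

View pics/scene0.png

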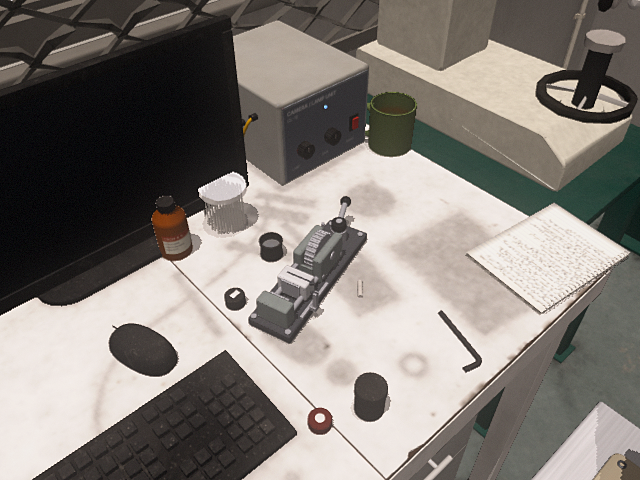

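View pics/top0.png

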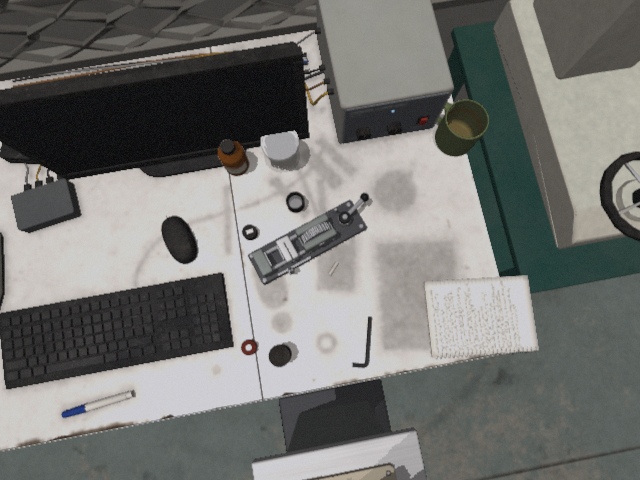

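The gauge is at about (310,240) in the top view, with the anvil on the left (262,265) and the lever ball at (365,197). In the scene view it runs from (275,320) to the ball at (345,201). The loupe and specimen lie behind it, and the pin is in front at (333,268) in the top view. Next I zoom in.

```bash
cat > h.py <<'E'
import numpy as np,cv2
from scipy.spatial.transform import Rotation as R
from cell import ctrl,get_image,camera_params
def ray(n,u,v):
    p=camera_params(n); o=p['orientation']
    d=np.array([(u-p['cx'])/p['fx'],-(v-p['cy'])/p['fy'],-1.])
    return p['eye'],R.from_euler('xyz',o).apply(d)
def onz(n,u,v,z):
    e,d=ray(n,u,v); return e+d*(z-e[2])/d[2]
def pix(n,P):
    p=camera_params(n); c=R.from_euler('xyz',p['orientation']).inv().apply(np.asarray(P,float)-p['eye'])
    c=np.atleast_2d(c); return np.c_[p['cx']-p['fx']*c[:,0]/c[:,2], p['cy']+p['fy']*c[:,1]/c[:,2]]
def tri(u1,u2):
    e1,d1=ray('scene',*u1); e2,d2=ray('top',*u2)
    t=np.linalg.lstsq(np.c_[d1,-d2],e2-e1,rcond=None)[0]
    a=e1+t[0]*d1;b=e2+t[1]*d2; return (a+b)/2,np.linalg.norm(a-b)
def crop(n,img,x0,y0,w,h,s,name):
    c=cv2.resize(img[y0:y0+h,x0:x0+w],None,fx=s,fy=s,interpolation=cv2.INTER_CUBIC); cv2.imwrite('pics/'+name,c)
E
python3 - <<'E'
from h import *
crop('top',cv2.imread('pics/top0.png'),235,180,145,112,5,'t1.png')
crop('scene',cv2.imread('pics/scene0.png'),220,190,155,155,3.8,'s1.png')
print(onz('top',250,265,0),onz('scene',255,320,0))
E
```

```text
[518.25772023 104.54863266   0.        ] [540.87731289  90.89112526   0.        ]
```

View pics/t1.png

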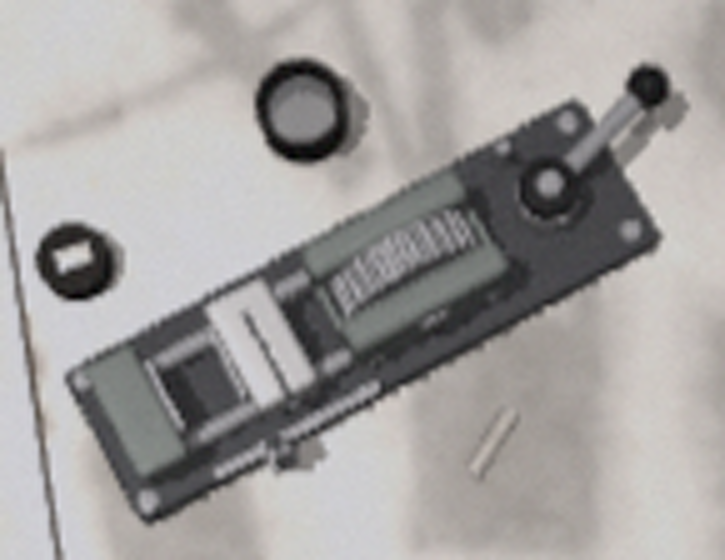

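View pics/s1.png

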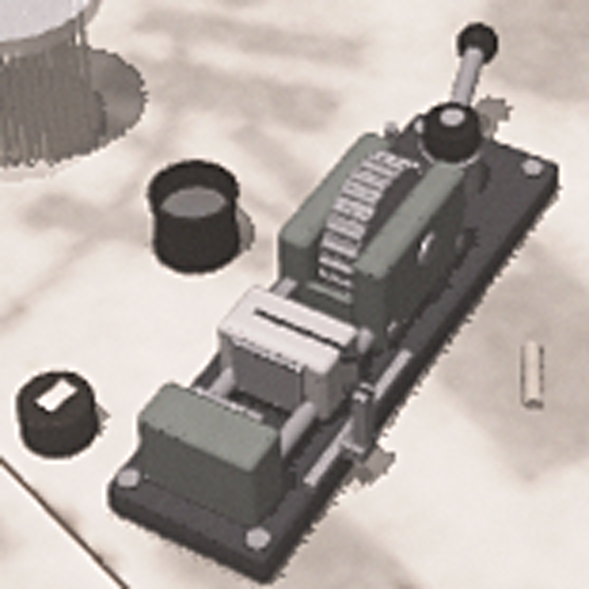

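```bash
cat >> h.py <<'E'
def fitpose(P,Q): # gauge xy P -> world xy Q ; returns yaw,t
    P=np.array(P,float);Q=np.array(Q,float)
    p=P-P.mean(0);q=Q-Q.mean(0)
    a=np.arctan2((p[:,0]*q[:,1]-p[:,1]*q[:,0]).sum(),(p*q).sum())
    M=np.array([[np.cos(a),-np.sin(a)],[np.sin(a),np.cos(a)]])
    t=Q.mean(0)-M@P.mean(0); return a,t,M,Q-(P@M.T+t)
E
python3 - <<'E'
from h import *
P=[(-120,35),(120,35),(120,-35),(-120,-35)]
c=[(68,376),(580,97),(662,241),(150,523)]
Q=[onz('top',(x+.5)/5-.5+235,(y+.5)/5-.5+180,20)[:2] for x,y in c]
a,t,M,r=fitpose(P,Q); print('top',a,t,r.round(1).tolist())
c=[(108,485),(560,165)]
# scene: only front corners & left visible: left-back (108,485)?, front-left (262,565), front-right (560,165)
c=[(110,482),(262,562),(560,170)]
Q2=[onz('scene',(x+.5)/3.8-.5+220,(y+.5)/3.8-.5+190,20)[:2] for x,y in c]
a2,t2,M2,r2=fitpose([P[0],P[3],P[2]],Q2); print('scene',a2,t2,r2.round(1).tolist())
b,e=tri(((477+.5)/3.8-.5+220,(43+.5)/3.8-.5+190),((648+.5)/5-.5+235,(86+.5)/5-.5+180)); print('ball',b,e)
print('ball in gauge',M.T@(b[:2]-t))
b,e=tri(((453+.5)/3.8-.5+220,(116+.5)/3.8-.5+190),((549+.5)/5-.5+235,(183+.5)/5-.5+180)); print('boss',b,e,M.T@(b[:2]-t))
i=cv2.imread('pics/scene0.png'); crop('s',i,268,262,60,45,13,'s2.png')
i=cv2.imread('pics/top0.png'); crop('s',i,262,228,60,45,13,'t2.png')
E
```

```text
top -1.2428583112302432 [541.9710783  -21.36207773] [[-0.4, -1.3], [-0.8, 0.9], [-0.3, 2.4], [1.5, -2.0]]
scene -1.2560382867561257 [542.5156371  -19.17439085] [[-0.5, -3.5], [0.8, -0.5], [-0.3, 4.0]]
ball [ 604.69120272 -146.92232686   49.33450165] 0.6361901790788154
ball in gauge [139.07058182  18.93577154]
boss [570.26419976 -99.82046803  58.51223184] 0.008558526538188352 [83.39020249  1.51454893]
```

View pics/s2.png

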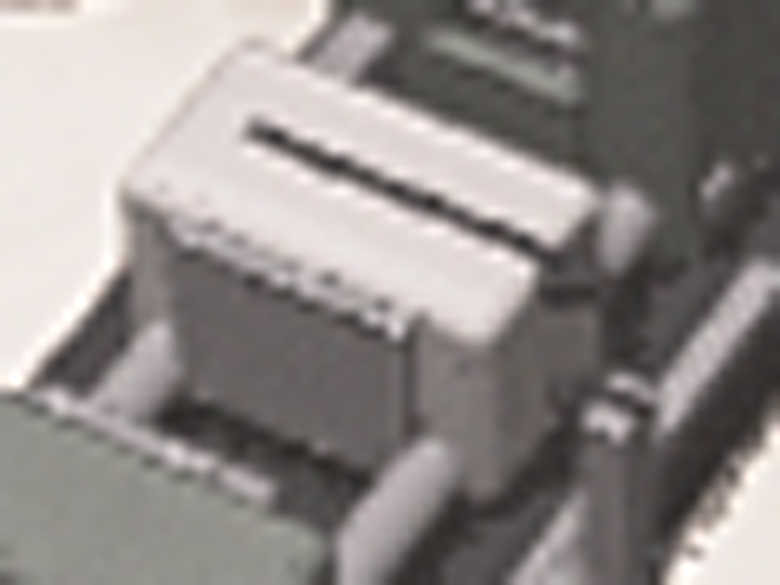

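View pics/t2.png

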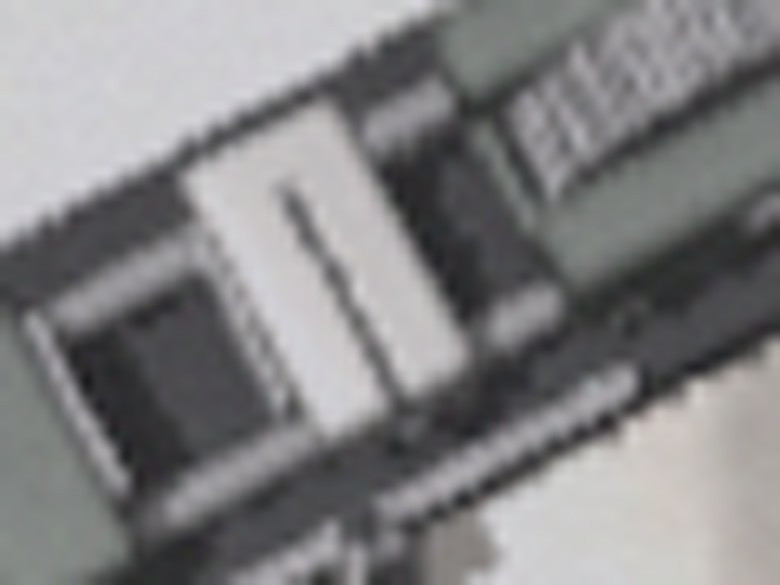

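```bash
cat >> h.py <<'E'
A=-1.247;T=np.array([542.2,-20.5]);M=np.array([[np.cos(A),-np.sin(A)],[np.sin(A),np.cos(A)]])
def g(p): p=np.asarray(p); return np.r_[M.T@(p[:2]-T),p[2:]].round(1)
def w(x,y,z): return np.r_[M@np.array([x,y])+T,z]
E
python3 - <<'E'
from h import *
f=lambda x,y,o:((x+.5)/13-.5+o[0],(y+.5)/13-.5+o[1])
s=lambda x,y:f(x,y,(268,262)); t=lambda x,y:f(x,y,(262,228))
print('jaw line scene',g(onz('scene',*s(250,130),54)),g(onz('scene',*s(540,247),54)),g(onz('scene',*s(585,270),54)))
print('jaw line top',g(onz('top',*t(288,185),54)),g(onz('top',*t(398,395),54)),g(onz('top',*t(407,420),54)))
print('jaw top corner',g(onz('top',*t(188,175),54)),g(onz('top',*t(325,98),54)),g(onz('top',*t(470,355),54)),g(onz('top',*t(325,440),54)))
print('mark scene',g(onz('scene',*s(615,405),54)),g(onz('scene',*s(640,400),54)))
print('mark top',g(onz('top',*t(365,520),54)))
E
```

```text
jaw line scene [-44.6  16.2  54. ] [-43.8 -20.2  54. ] [-44.2 -26.1  54. ]
jaw line top [-43.7  15.   54. ] [-44.3 -21.   54. ] [-44.9 -25.   54. ]
jaw top corner [-56.1  23.6  54. ] [-32.6  24.   54. ] [-32.1 -20.9  54. ] [-57.  -21.7  54. ]
mark scene [-59.3 -38.4  54. ] [-57.3 -40.4  54. ]
mark top [-57.4 -35.1  54. ]
```

```bash
cat >> h.py <<'E'
def st():
    s=ctrl.read_state(); Rt=R.from_euler('xyz',s['tool_rot']).as_matrix(); return s,Rt
def to(x,y,z,zdir=None):
    "shift in tool axes to bring TCP to gauge point; remaining rotvec for tool x down, tool z along gauge dir"
    s,Rt=st(); d=w(x,y,z)-s['eef_pos']; print('shift tool',(Rt.T@d).round(1),'dist',np.linalg.norm(d).round(1))
    if zdir is not None:
        zz=np.r_[M@np.array(zdir),0]; xx=np.array([0,0,-1.]); D=np.c_[xx,np.cross(zz,xx),zz]
        print('rot',R.from_matrix(Rt.T@D).as_rotvec().round(3))
def show():
    s,Rt=st(); print('t',round(float(s['clock']),2),'gauge tcp',g(s['eef_pos']),'F gauge',(M.T@s['force'][:2]).round(2),s['force'][2].round(2),'w',round(float(s['width']),1),'q',s['qpos'].round(2)); print('tool axes in gauge xy: y',(M.T@Rt[:2,1]).round(3),'z',(M.T@Rt[:2,2]).round(3),'xz',Rt[:,0].round(3))
E
python3 - <<'E'
from h import *
show()
for z in([1,0],[-1,0],[0,1],[0,-1]): to(0,0,160,z)
print(w(20,0,80))
E
```

```text
t 0.1 gauge tcp [ 456.4 -469.2  238.5] F gauge [-0.32 -0.16] 0.3 w 85.4 q [ 1.12  0.63  0.04  1.52 -0.03  1.   -0.02]
tool axes in gauge xy: y [-0.059  0.998] z [0.998 0.059] xz [-0.001  0.002 -1.   ]
shift tool [  79.2  495.3 -427.8] dist 659.2
rot [ 0.059 -0.002  0.   ]
shift tool [  79.2  495.3 -427.8] dist 659.2
rot [-3.083e+00 -0.000e+00 -3.000e-03]
shift tool [  79.2  495.3 -427.8] dist 659.2
rot [-1.512e+00 -1.000e-03 -1.000e-03]
shift tool [  79.2  495.3 -427.8] dist 659.2
rot [ 1.63e+00 -1.00e-03  1.00e-03]
[548.56335786 -39.46068767  80.        ]
```

```bash
python3 -m handwheel '-1 0 38 -32 0.059 0 0; -1 0 38 -32 0 0 0; -1 0 38 -32 0 0 0; -1 0 38 -32 0 0 0; -1 0 38 -32 0 0 0; -1 0 38 -32 0 0 0; -1 0 38 -32 0 0 0; -1 0 38 -32 0 0 0; -1 0 38 -32 0 0 0; -1 0 38 -32 0 0 0' | tail -3; python3 - <<'E'
from h import *
show(); to(5,0,130,[1,0])
E
```

```text
tool_rot: [-1.847, 1.563, -3.114]
force: [0.2, -0.0, -0.5]
width: 0.1
t 1.1 gauge tcp [136.4 -93.1 233. ] F gauge [0.08 0.24] -0.46 w 0.1 q [ 0.26  0.47  0.04  1.86 -0.02  0.83 -0.95]
tool axes in gauge xy: y [0.02 1.  ] z [ 1.   -0.02] xz [-0.008 -0.    -1.   ]
shift tool [ 102.6   91.2 -133.1] dist 191.2
rot [-0.02  -0.002  0.008]
```

```bash
python3 -m handwheel '-1 12 25 -37 -0.02 0 0.008; -1 12 25 -37 0 0 0; -1 12 25 -37 0 0 0; -1 12 18 -24 0 0 0; -1 20 0 0 0 0 0; -1 20 0 0 0 0 0; -1 0 0 0 0 0 0' | tail -3; python3 - <<'E'
from h import *
show(); to(5,0,95,[1,0])
for n in("scene","top"):
    i=get_image(n); crop('',i,*( (220,170,160,150) if n=='scene' else (235,160,150,130)),4,n+'2.png')
E
```

```text
tool_rot: [2.432, 1.563, 1.203]
force: [-0.1, -0.3, -0.1]
width: -0.0
t 1.8 gauge tcp [-14.7  11.3 141.2] F gauge [ 0.27 -0.25] -0.08 w -0.0 q [-0.05  0.62  0.01  1.9  -0.03  0.62 -1.25]
tool axes in gauge xy: y [-0.018  1.   ] z [1.    0.018] xz [ 0.003  0.007 -1.   ]
shift tool [ 46.  -11.9  19.7] dist 51.4
rot [ 0.018 -0.006 -0.005]
```

View pics/scene2.png

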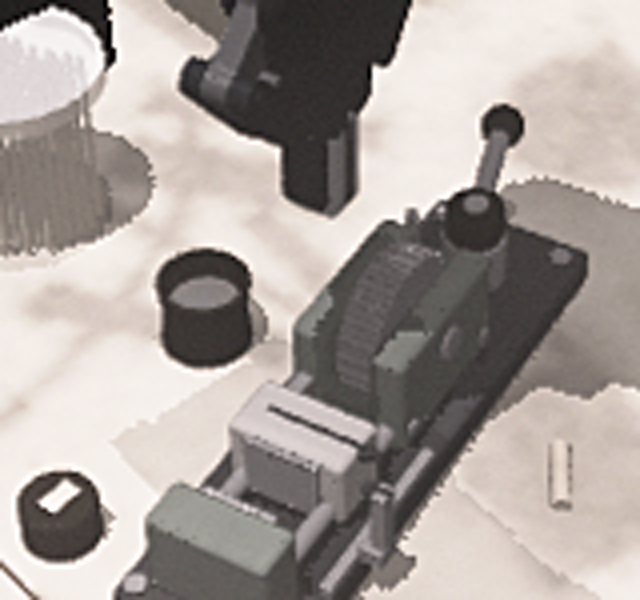

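View pics/top2.png

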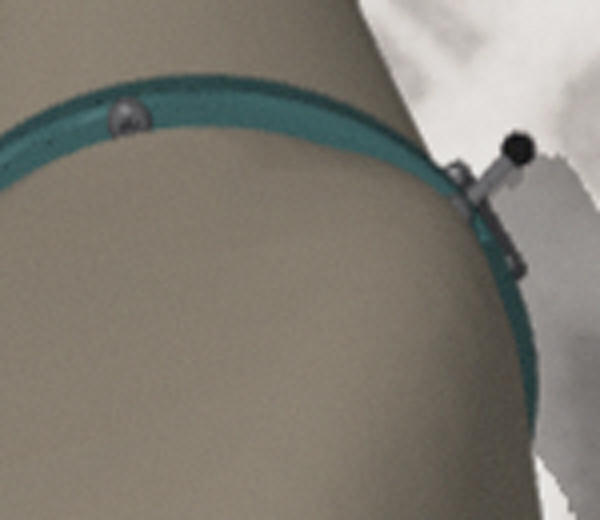

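The top view is blocked by the arm. The scene view shows the shut fingertips above the loupe side of the wheel, at about (322,210) in the crop. I descend onto the wheel slightly before its crest.

```bash
python3 -m handwheel '-1 15 -6 12 0.018 -0.006 -0.005; -1 18 -6 12 0 0 0; -1 10 0 0 0 0 0; -1 0 0 0 0 0 0' | tail -3; python3 - <<'E'
from h import *
show(); to(10,0,89,[1,0])
E
```

```text
tool_rot: [1.149, 1.558, -0.103]
force: [-0.1, 0.5, -0.4]
width: -0.1
t 2.3 gauge tcp [ 14.4   3.6 104. ] F gauge [-0.53  0.08] -0.4 w -0.1 q [-0.    0.67  0.02  1.93 -0.02  0.53 -1.22]
tool axes in gauge xy: y [0.006 1.   ] z [ 1.    -0.006] xz [ 0.013 -0.001 -1.   ]
shift tool [14.9 -3.8 -4.5] dist 16.0
rot [-0.006  0.005 -0.012]
```

```bash
python3 -m handwheel '-1 8 -4 -5 -0.006 0.005 -0.012; -1 4 0 0 0 0 0; -1 0 0 0 0 0 0; -1 0 0 0 0 0 0' | tail -3; python3 - <<'E'
from h import *
show(); to(10,0,89,[1,0])
E
python3 -m handwheel '-1 1.5 0 0 0 0 0; -1 0 0 0 0 0 0;-1 0 0 0 0 0 0'|tail -3
python3 - <<'E'
from h import *
show(); to(10,0,89,[1,0])
E
```

```text
tool_rot: [1.497, 1.568, 0.252]
force: [0.7, 0.1, 0.6]
width: 0.2
t 2.7 gauge tcp [ 8.1  1.5 93.3] F gauge [0.1  0.74] 0.57 w 0.2 q [-0.01  0.69  0.02  1.93 -0.02  0.51 -1.22]
tool axes in gauge xy: y [-0.002  1.   ] z [1.    0.002] xz [ 0.003  0.001 -1.   ]
shift tool [ 4.3 -1.6  1.9] dist 5.0
rot [ 0.002  0.    -0.003]
tool_rot: [1.457, 1.567, 0.213]
force: [0.5, 0.6, -0.8]
width: 0.1
t 3.0 gauge tcp [ 7.7  2.2 92.3] F gauge [-0.4   0.69] -0.84 w 0.1 q [-0.01  0.69  0.02  1.93 -0.02  0.51 -1.22]
tool axes in gauge xy: y [-0.003  1.   ] z [1.    0.003] xz [ 0.004  0.001 -1.   ]
shift tool [ 3.3 -2.2  2.3] dist 4.6
rot [ 0.003  0.    -0.004]
```

```bash
for k in 1; do python3 -m handwheel '-1 2 -1.5 0 0 0 0; -1 0 0 0 0 0 0'|grep force;done
python3 -c "from h import *;show()"
python3 -m handwheel '-1 1.5 0 0 0 0 0; -1 0 0 0 0 0 0'|grep force
python3 -c "from h import *;show()"
python3 -m handwheel '-1 1 0 0 0 0 0; -1 0 0 0 0 0 0'|grep force
python3 -c "from h import *;show()"
```

```text
force: [-0.2, -0.3, -0.2]
t 3.2 gauge tcp [ 7.8  0.7 90.3] F gauge [ 0.28 -0.25] -0.16 w -0.2 q [-0.01  0.69  0.01  1.94 -0.02  0.5  -1.22]
tool axes in gauge xy: y [-0.003  1.   ] z [1.    0.003] xz [ 0.004  0.001 -1.   ]
force: [-0.0, -0.4, 0.8]
t 3.4 gauge tcp [ 7.9  0.6 88.7] F gauge [ 0.4  -0.14] 0.82 w 0.1 q [-0.01  0.7   0.01  1.94 -0.02  0.5  -1.22]
tool axes in gauge xy: y [-0.003  1.   ] z [1.    0.003] xz [ 0.004  0.001 -1.   ]
force: [-0.4, 0.6, -0.4]
t 3.6 gauge tcp [ 7.9  0.6 87.5] F gauge [-0.71 -0.19] -0.43 w -0.3 q [-0.01  0.7   0.01  1.94 -0.02  0.5  -1.22]
tool axes in gauge xy: y [-0.003  1.   ] z [1.    0.003] xz [ 0.004  0.001 -1.   ]
```

```bash

python3 -m handwheel '-1 1 0 0 0 0 0; -1 0 0 0 0 0 0'|grep force
python3 -c "from h import *;show()"
python3 -m handwheel '-1 0.5 0 4 0 0 0; -1 0 0 4 0 0 0;-1 0 0 0 0 0 0'|grep force
python3 -c "from h import *;show();
crop('',get_image('scene'),220,170,160,150,4,'s3.png')"
```

```text
force: [0.7, -0.2, 0.5]
t 3.8 gauge tcp [ 7.9  0.7 86.4] F gauge [0.36 0.57] 0.47 w 0.1 q [-0.01  0.7   0.01  1.94 -0.02  0.5  -1.22]
tool axes in gauge xy: y [-0.003  1.   ] z [1.    0.003] xz [ 0.004  0.001 -1.   ]
force: [-1.1, 0.6, 0.4]
t 4.1 gauge tcp [14.2  0.8 87.6] F gauge [-0.91 -0.86] 0.41 w 0.1 q [ 0.01  0.7   0.01  1.93 -0.02  0.51 -1.21]
tool axes in gauge xy: y [-0.004  1.   ] z [1.    0.004] xz [ 0.003  0.003 -1.   ]
```

View pics/s3.png

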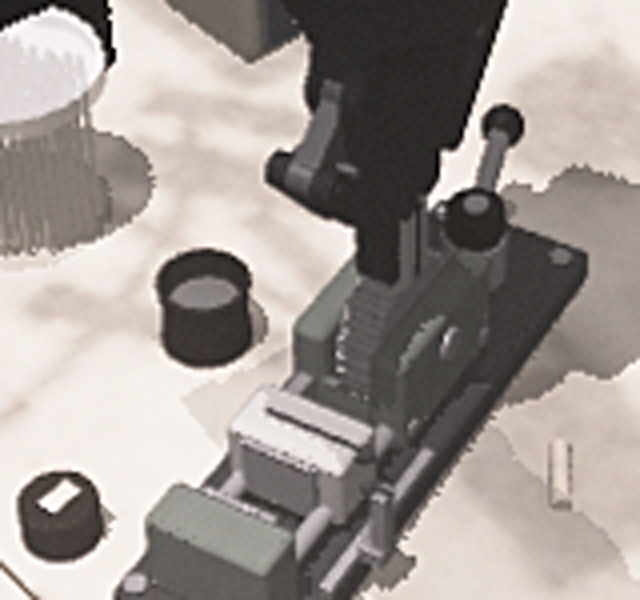

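The fingertips are on the wheel at about (395,275). The jaw line, from (268,408) to (370,445), has hardly moved so far. I continue the stroke with slight downward pressure.

```bash

python3 -m handwheel '-1 1.5 0 0 0 0 0; -1 1 0 4 0 0 0; -1 1 0 4 0 0 0'|grep force
python3 -c "from h import *;show()"
python3 -m handwheel '-1 0.5 0 4 0 0 0; -1 0.5 0 4 0 0 0;-1 0.5 0 4 0 0 0'|grep force
python3 -c "from h import *;show();
crop('',get_image('scene'),220,170,160,150,4,'s4.png')"
```

```text
force: [-2.6, -1.2, 9.3]
t 4.45 gauge tcp [21.8  1.1 87.6] F gauge [ 0.3  -2.83] 9.34 w -0.1 q [ 0.02  0.7   0.01  1.92 -0.02  0.51 -1.2 ]
tool axes in gauge xy: y [-0.005  1.   ] z [1.    0.005] xz [ 0.004  0.004 -1.   ]
force: [-0.3, 0.2, 0.8]
t 4.75 gauge tcp [34.7  1.4 86.5] F gauge [-0.25 -0.19] 0.77 w -0.5 q [ 0.04  0.71  0.01  1.91 -0.01  0.52 -1.18]
tool axes in gauge xy: y [-0.005  1.   ] z [1.    0.005] xz [ 0.005  0.004 -1.   ]
```

View pics/s4.png

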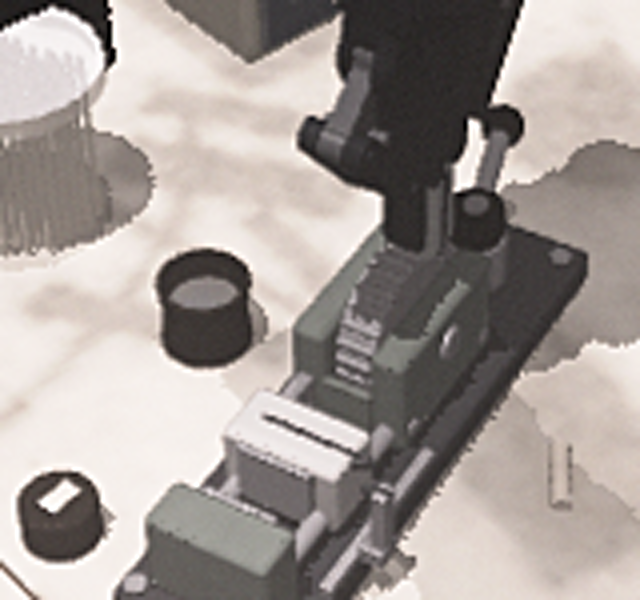

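```bash
cat >> h.py <<'E'
def prof(img,n,y,xs,z=54):
    px=pix(n,np.array([w(x,y,z) for x in xs])).astype(np.float32)
    gr=cv2.cvtColor(img,cv2.COLOR_BGR2GRAY)
    return cv2.remap(gr,px[:,0].reshape(1,-1),px[:,1].reshape(1,-1),cv2.INTER_CUBIC)[0].astype(float)
def jawline(img=None,n='scene',lo=-75,hi=-38):
    if img is None: img=get_image(n)
    xs=np.arange(lo,hi,.1); out=[]
    for y in range(-14,13,2):
        v=prof(img,n,y,xs); 
        # narrow dark line: closing minus image
        k=np.ones((1,51)); bh=cv2.morphologyEx(v.reshape(1,-1).astype(np.float32),cv2.MORPH_CLOSE,k)[0]-v
        br=cv2.morphologyEx(v.reshape(1,-1).astype(np.float32),cv2.MORPH_CLOSE,k)[0]>150
        s=bh*br; i=s.argmax(); sl=slice(max(i-15,0),i+16); out.append((xs[sl]*s[sl]).sum()/(s[sl].sum()+1e-9))
    out=np.array(out); print('jawline x',n,np.median(out).round(2),'spread',out.round(1)); return np.median(out)
E
python3 - <<'E'
from h import *
jawline(cv2.imread('pics/scene0.png')); jawline(cv2.imread('pics/top0.png'),'top'); jawline()
E
```

```text
jawline x scene -44.37 spread [-44.2 -44.6 -44.3 -44.3 -44.2 -44.5 -44.3 -44.6 -44.2 -44.4 -44.6 -44.6
 -44.5 -44.4]
jawline x top -44.49 spread [-44.5 -44.4 -44.5 -44.4 -44.7 -44.5 -44.1 -44.2 -44.1 -44.6 -44.8 -44.7
 -44.5 -44.5]
jawline x scene -48.73 spread [-48.6 -48.8 -48.7 -49.  -48.7 -48.8 -48.7 -49.  -48.7 -48.7 -48.5 -48.3
 -48.8 -48.6]
```

```bash
python3 - <<'E'
from h import *
a=cv2.imread('pics/scene0.png')[282:312,300:330]; b=cv2.imread('pics/top0.png')[258:278,280:300]
I=np.hstack([cv2.resize(a,(390,390),interpolation=cv2.INTER_NEAREST),cv2.resize(b,(390,390),interpolation=cv2.INTER_NEAREST)])
cv2.imwrite('pics/m.png',I)
for y in(-30,-33,-36,-39):
  print(y,pix('scene',[w(x,y,54) for x in(-60,-58,-56)]).round(1).tolist(),pix('top',[w(x,y,54) for x in(-60,-58,-56)]).round(1).tolist())
E
```

```text
-30 [[309.3, 290.8], [310.0, 289.8], [310.7, 288.9]] [[287.2, 265.9], [288.1, 265.4], [289.0, 264.9]]
-33 [[311.2, 291.6], [311.9, 290.6], [312.6, 289.7]] [[287.9, 267.2], [288.8, 266.7], [289.7, 266.2]]
-36 [[313.0, 292.4], [313.8, 291.4], [314.5, 290.5]] [[288.6, 268.6], [289.6, 268.1], [290.5, 267.6]]
-39 [[314.9, 293.2], [315.7, 292.2], [316.4, 291.3]] [[289.4, 269.9], [290.3, 269.4], [291.2, 268.9]]
```

View pics/m.png

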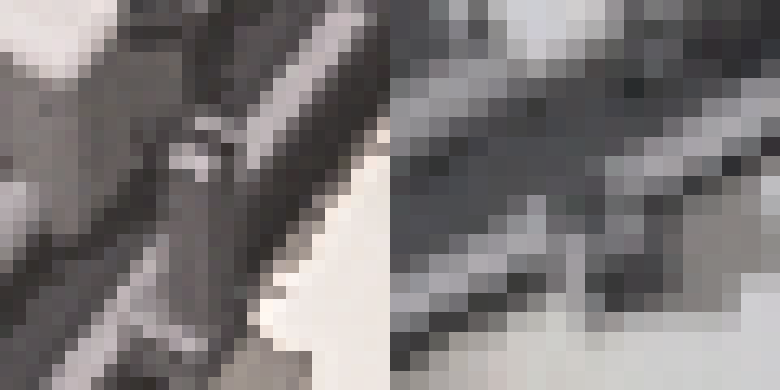

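```bash
python3 - <<'E'
from h import *
a=cv2.imread('pics/scene0.png');b=cv2.imread('pics/top0.png')
xs=np.arange(-66,-51,1.)
print('     ',xs.astype(int))
for n,i in(('scene',a),('top',b)):
  for y in range(-30,-46,-1): print(n,y,prof(i,n,y,xs).astype(int))
E
```

```text
[-66 -65 -64 -63 -62 -61 -60 -59 -58 -57 -56 -55 -54 -53 -52]
scene -30 [90 90 92 95 98 98 93 90 92 93 94 93 93 92 95]
scene -31 [ 94  94  96  98  91  82  80  84  90  93  94  95  95  97 101]
scene -32 [96 97 97 89 75 70 78 85 87 91 94 97 98 93 86]
scene -33 [93 97 97 78 69 79 82 77 79 85 92 94 88 78 67]
scene -34 [76 88 83 63 63 70 70 67 70 78 84 81 71 62 60]
scene -35 [50 59 59 55 60 70 72 66 73 78 83 76 66 54 54]
scene -36 [ 48  51  57  74 101 110  98  77  78 107 120  94  67  53  51]
scene -37 [ 57  61  83 128 165 162 133  93  87 145 171 124  72  59  63]
scene -38 [ 71  74  94 150 190 186 147  87  72 131 172 132  78  63  76]
scene -39 [ 94  90  81 119 183 193 140  83  66 106 149 125  80  61  71]
scene -40 [105  97  90 144 200 189 137  85  74 119 146 114  80  80  79]
scene -41 [100  96 113 154 163 154 114  60  64 122 144 125 125 130 125]
scene -42 [101  89  93 100  89  90  82  59  69 118 156 167 187 182 171]
scene -43 [ 94  85  78  73  67  72  87  99 125 157 179 187 195 185 188]
scene -44 [ 81  77  75  72  81 104 124 152 185 192 195 187 181 182 185]
scene -45 [ 79  79  78  80  93 10
[... 413 characters left out ...]

top -36 [164 172 172 155 121  93  86  79  69  71  87 110 130 141 148]
top -37 [149 157 159 146 121 110 102  81  70  78  96 109 117 122 126]
top -38 [116 132 137 134 133 137 124  95  81  93 110 111 102  92  89]
top -39 [ 79 101 114 125 146 157 136 107  99 112 126 126 104  75  63]
top -40 [ 68  84 102 130 153 155 132 110 111 122 132 132 111  79  61]
top -41 [ 90  98 111 143 159 140 112 101 106 113 123 120 101  83  77]
top -42 [134 136 144 157 148 109  81  82  87  92  99  96  87  83  90]
top -43 [177 177 166 156 129  80  59  64  65  70  76  77  80  87 100]
top -44 [195 190 172 150 125  78  55  55  60  62  62  69  79  93 110]
top -45 [204 193 172 148 129  87  52  48  62  64  60  68  82 100 116]
```

Both views put the mark pointer at x ≈ -58.4. The jaw pointer went from -44.4 to -48.7 with that stroke. Next I lift, go back and stroke again.

```bash

python3 -m handwheel '-1 -8 0 0 0 0 0; -1 0 -1 -14 0 -0.004 -0.005; -1 0 0 -14 0 0 0; -1 5 0 0 0 0 0;-1 0 0 0 0 0 0'|grep force
python3 -c "from h import *;show();to(8,0,86.7,[1,0])"
```

```text
force: [0.1, -0.2, 0.3]
t 5.35 gauge tcp [ 6.5  0.1 89.8] F gauge [ 0.22 -0.01] 0.32 w 0.1 q [-0.02  0.7   0.02  1.94 -0.02  0.51 -1.23]
tool axes in gauge xy: y [-0.004  1.   ] z [1.    0.004] xz [ 0.002 -0.003 -1.   ]
shift tool [ 3.1 -0.1  1.5] dist 3.4
rot [ 0.004  0.003 -0.001]
```

```bash

python3 -m handwheel '-1 3 0 0 0 0 0; -1 0.3 0 4 0 0 0; -1 1 0 4 0 0 0; -1 1 0 4 0 0 0; -1 1 0 4 0 0 0; -1 0.6 0 4 0 0 0; -1 0.5 0 4 0 0 0; -1 0.5 0 4 0 0 0'|grep force
python3 -c "from h import *;show();jawline()"
```

```text
force: [0.4, 0.3, 0.8]
t 6.15 gauge tcp [37.   0.4 86.7] F gauge [-0.17  0.51] 0.77 w -0.0 q [ 0.04  0.71  0.01  1.91 -0.01  0.52 -1.18]
tool axes in gauge xy: y [-0.003  1.   ] z [1.    0.003] xz [ 0.002 -0.001 -1.   ]
jawline x scene -52.8 spread [-52.9 -52.6 -52.8 -52.8 -52.7 -52.7 -53.  -53.  -52.8 -52.8 -52.9 -52.7
 -53.1 -53. ]
```

Another 4.1 mm. 5.6 mm remain, so one full stroke and a short one.

```bash

python3 -m handwheel '-1 -8 0 0 0 0 0; -1 0 0 -15 0 -0.002 -0.002; -1 0 0 -15 0 0 0; -1 5 0 0 0 0 0;-1 3 0 0 0 0 0'|grep force
python3 -c "from h import *;show()"
python3 -m handwheel '-1 0.5 0 3 0 0 0; -1 1 0 4 0 0 0; -1 1 0 4 0 0 0; -1 1 0 4 0 0 0; -1 0.6 0 4 0 0 0; -1 0.5 0 4 0 0 0; -1 0.5 0 4 0 0 0'|grep force
python3 -c "from h import *;show();jawline()"
```

```text
force: [-0.6, -0.4, -0.6]
t 6.7 gauge tcp [ 8.1  0.3 87. ] F gauge [ 0.15 -0.72] -0.61 w 0.2 q [-0.02  0.7   0.02  1.94 -0.02  0.5  -1.23]
tool axes in gauge xy: y [-0.  1.] z [1. 0.] xz [ 0.002 -0.005 -1.   ]
force: [-0.3, -0.5, 0.4]
t 7.4 gauge tcp [37.   0.4 86.8] F gauge [ 0.4  -0.46] 0.44 w -0.4 q [ 0.04  0.71  0.01  1.91 -0.01  0.52 -1.19]
tool axes in gauge xy: y [-0.  1.] z [1. 0.] xz [ 0.003 -0.004 -1.   ]
jawline x scene -57.37 spread [-57.4 -57.5 -57.3 -57.5 -57.2 -57.4 -57.5 -57.2 -57.5 -57.3 -57.3 -57.4
 -57.5 -57.1]
```

```bash

python3 -c "
from h import *
i=get_image('scene'); xs=np.arange(-66,-51,1.); print(xs.astype(int))
for y in range(-36,-42,-1): print(prof(i,'scene',y,xs).astype(int))
"
python3 -m handwheel '-1 -8 0 0 0 0 0; -1 0 0 -12 0 0 0; -1 0 0 -8 0 0 0; -1 0 0 0 0 0 0; -1 4 0 0 0 0 0;-1 0 0 0 0 0 0'|grep force
python3 -c "from h import *;show()"
```

```text
[-66 -65 -64 -63 -62 -61 -60 -59 -58 -57 -56 -55 -54 -53 -52]
[ 58  58  62  79 106 117 105  81  83 115 133 107  87  79  74]
[ 62  67  89 138 178 175 143 101  95 157 185 137  90  78  75]
[ 78  78  98 160 204 198 157  95  80 142 183 142  94  74  72]
[100  94  85 127 196 207 151  91  75 116 156 130  91  68  68]
[110 104  97 154 214 205 149  91  82 133 154 114  81  77  75]
[108 106 124 166 176 169 126  66  70 132 151 124 118 122 118]
force: [-0.2, -0.4, 0.9]
t 8.1 gauge tcp [13.6  0.2 90.4] F gauge [ 0.36 -0.32] 0.91 w -0.1 q [-0.    0.7   0.02  1.93 -0.02  0.51 -1.22]
tool axes in gauge xy: y [-0.002  1.   ] z [1.    0.002] xz [ 0.001 -0.003 -1.   ]
```

```bash

python3 -m handwheel '-1 2.5 0 1 0 0 0; -1 1.2 0 0 0 0 0; -1 1 0 3 0 0 0; -1 0.5 0 2 0 0 0'|grep force
python3 -c "from h import *;show();jawline()"
```

```text
force: [-1.0, 0.8, 4.3]
t 8.5 gauge tcp [20.9  0.6 87.7] F gauge [-1.07 -0.65] 4.3 w 0.1 q [ 0.01  0.7   0.02  1.93 -0.01  0.51 -1.21]
tool axes in gauge xy: y [-0.001  1.   ] z [1.    0.001] xz [ 0.003 -0.004 -1.   ]
jawline x scene -58.59 spread [-58.7 -58.5 -58.7 -58.6 -58.9 -58.5 -58.7 -58.5 -58.6 -58.7 -58.9 -58.6
 -58.6 -58.6]
```

On the mark (-58.6 against -58.4). I lift clear and check again.

```bash

python3 -m handwheel '-1 -8 0 0 0 0 0; -1 -20 0 0 0 0 0; -1 -20 0 0 0 0 0; -1 0 0 0 0 0 0; -1 0 0 0 0 0 0; -1 0 0 0 0 0 0'|grep force
python3 -c "from h import *;show();jawline();crop('',get_image('scene'),220,170,160,150,4,'s5.png')"
```

```text
force: [-0.3, -0.7, -0.4]
t 9.15 gauge tcp [ 22.8  -0.4 137. ] F gauge [ 0.58 -0.56] -0.41 w 0.2 q [ 0.01  0.62  0.02  1.9  -0.01  0.62 -1.21]
tool axes in gauge xy: y [0.002 1.   ] z [ 1.    -0.002] xz [ 0.002 -0.005 -1.   ]
jawline x scene -58.69 spread [-58.7 -58.7 -58.9 -58.7 -58.9 -58.5 -58.8 -58.6 -58.6 -58.6 -58.9 -58.6
 -58.7 -58.7]
```

View pics/s5.png

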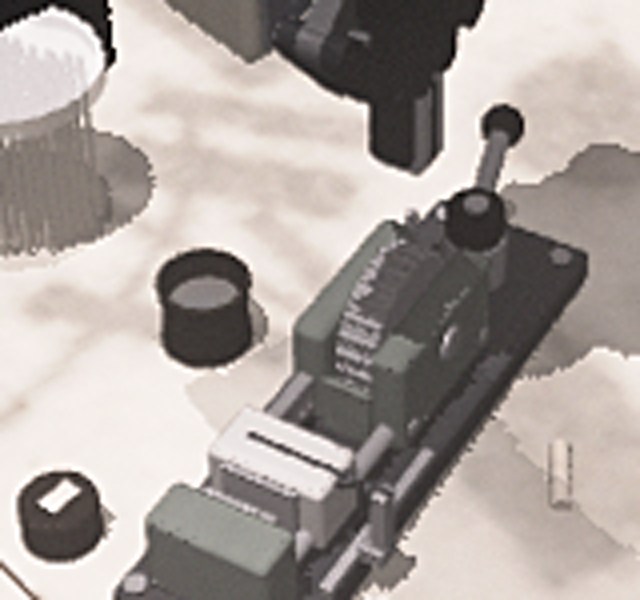

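The jaw line meets the mark post: its tip is at about (350,478) and the post at (383,492), both along the same gauge-y direction. The lever is still open, with its ball at (502,125). Next is the lever.

```bash

python3 -m handwheel '-1 0 -6 30 0 0 0; -1 0 -6 30 0 0 0; -1 0 -6 30 0 0 0; -1 0 -4 12 0 0 0; -1 0 0 0 0 0 0; -1 0 0 0 0 0 0'|grep force
python3 -c "from h import *;show();to(129,-22,44,[1,0])"
```

```text
force: [0.1, 0.1, 0.1]
t 9.85 gauge tcp [123.3 -24.2 132.8] F gauge [-0.08  0.12] 0.08 w -0.2 q [ 0.2   0.66  0.    1.82  0.    0.67 -1.04]
tool axes in gauge xy: y [-0.003  1.   ] z [1.    0.003] xz [-0.007 -0.001 -1.   ]
shift tool [88.8  2.8  5.8] dist 89.0
rot [ 0.003 -0.001  0.007]
```

```bash

python3 -m handwheel '-1 25 0 6 0 0 0.007; -1 25 0 0 0 0 0; -1 25 0 0 0 0 0; -1 10 0 0 0 0 0; -1 0 0 0 0 0 0'|grep force
python3 -c "from h import *;show();to(126,10,44,[1,0]);crop('',get_image('scene'),220,150,160,150,4,'s6.png');crop('',get_image('top'),280,160,130,110,5,'t6.png')"
```

```text
force: [-0.1, 0.4, 0.2]
t 10.35 gauge tcp [119.6 -19.6  46. ] F gauge [-0.42 -0.01] 0.23 w 0.2 q [ 0.21  0.8  -0.01  1.86  0.    0.48 -1.03]
tool axes in gauge xy: y [-0.014  1.   ] z [1.    0.014] xz [ 0.001  0.007 -1.   ]
shift tool [ 2.1 29.5  6.8] dist 30.4
rot [ 0.014 -0.006 -0.004]
```

View pics/s6.png

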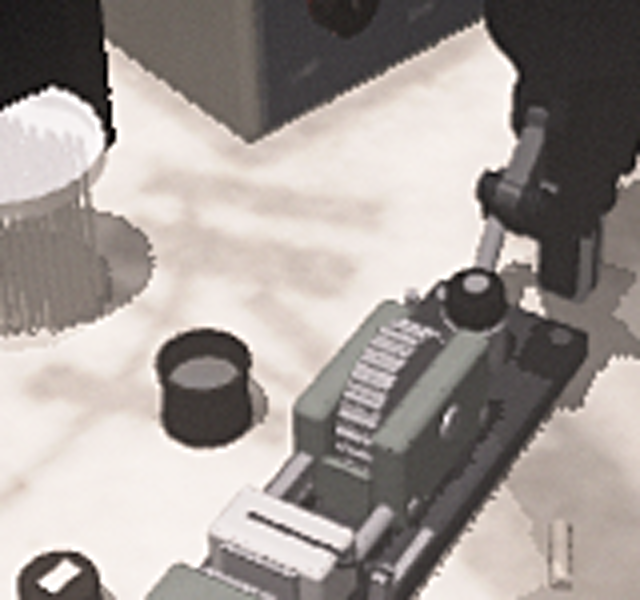

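View pics/t6.png

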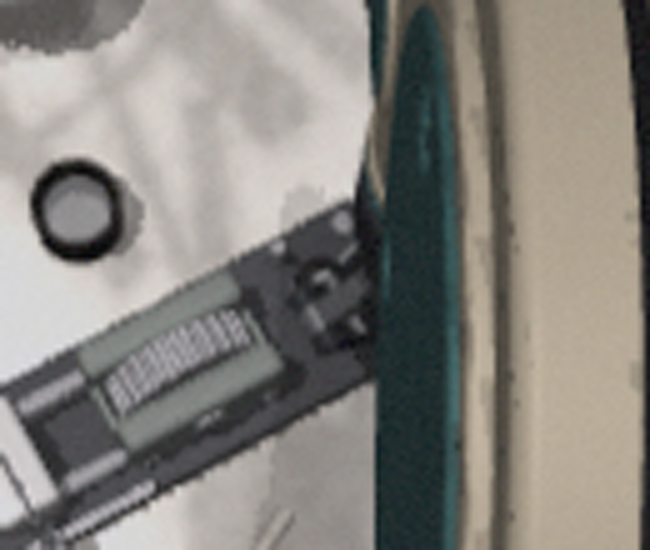

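```bash

python3 -m handwheel '-1 1 6 6 0.014 -0.006 -0.004; -1 0 8 2 0 0 0; -1 0 8 0 0 0 0; -1 0 6 0 0 0 0;-1 0 0 0 0 0 0'|grep force
python3 -c "from h import *;show();to(120,23,44,[1,0]);to(113.7,29.6,44)"
```

```text
force: [-0.0, -0.0, -1.4]
t 10.95 gauge tcp [130.1  13.9  50.4] F gauge [ 0.04 -0.03] -1.39 w 0.1 q [ 0.18  0.82  0.    1.77 -0.    0.54 -1.06]
tool axes in gauge xy: y [0.002 1.   ] z [ 1.    -0.002] xz [ 0.008 -0.003 -1.   ]
shift tool [  6.4   9.  -10.2] dist 15.1
rot [-0.002  0.005 -0.006]
shift tool [  6.4  15.6 -16.5] dist 23.6
```

```bash

python3 -m handwheel '-1 3 4 -3 0 0.005 -0.006; -1 2 5 -4 0 0 0; -1 1 4 -4 0 0 0;-1 0 0 0 0 0 0'|grep force
python3 -c "from h import *;show();to(113.7,29.6,44,[1,0]);to(105,35,44);crop('',get_image('scene'),220,150,160,150,4,'s7.png')"
```

```text
force: [0.1, 0.1, 0.5]
t 11.35 gauge tcp [119.2  28.1  44.3] F gauge [-0.03  0.13] 0.5 w 0.1 q [ 0.15  0.84  0.01  1.74 -0.01  0.56 -1.08]
tool axes in gauge xy: y [0.002 1.   ] z [ 1.    -0.002] xz [ 0.001 -0.    -1.   ]
shift tool [ 0.3  1.5 -5.5] dist 5.7
rot [-0.002  0.001 -0.   ]
shift tool [  0.3   6.9 -14.2] dist 15.8
```

View pics/s7.png

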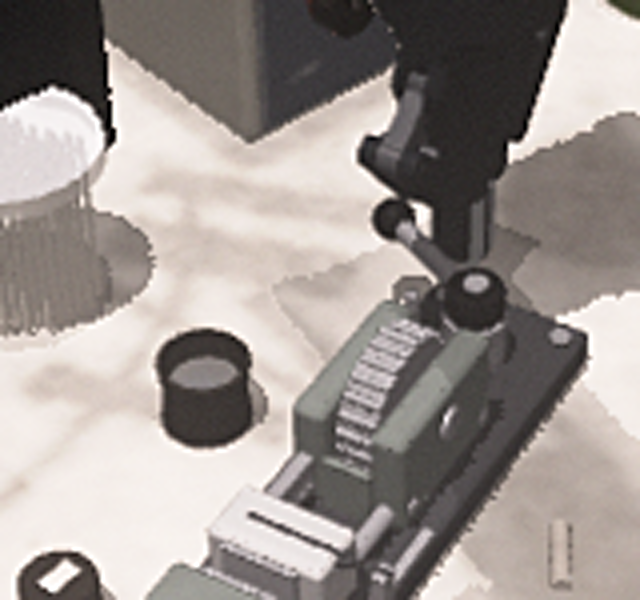

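The lever is following: the ball is now at (393,217) in the crop. I measure its angle and keep pushing.

```bash
cat >> h.py <<'E'
def ball(u,v):
    p=g(onz('scene',u,v,49)); print('ball',p,'angle',np.arctan2(p[1],p[0]-85).round(2),'r',np.hypot(p[1],p[0]-85).round(1))
E
python3 -c "from h import *;ball(393.5/4-.5+220,217.5/4-.5+150)"
python3 -m handwheel '-1 0 2 -3 0 0 0; -1 0 2 -4 0 0 0;-1 0 1 -3 0 0 0;-1 0 0 0 0 0 0'|grep force
python3 -c "from h import *;show();to(104,35,44,[1,0]);crop('',get_image('scene'),220,150,160,150,4,'s8.png')"
```

```text
ball [111.8  54.6  49. ] angle 1.11 r 60.8
force: [-1.2, -0.6, 0.1]
t 11.8 gauge tcp [109.1  32.6  44.3] F gauge [ 0.17 -1.36] 0.06 w 0.1 q [ 0.13  0.84  0.01  1.75 -0.01  0.56 -1.1 ]
tool axes in gauge xy: y [0.003 1.   ] z [ 1.    -0.003] xz [ 0.    -0.001 -1.   ]
shift tool [ 0.3  2.4 -5.1] dist 5.6
rot [-0.003  0.001  0.   ]
```

View pics/s8.png

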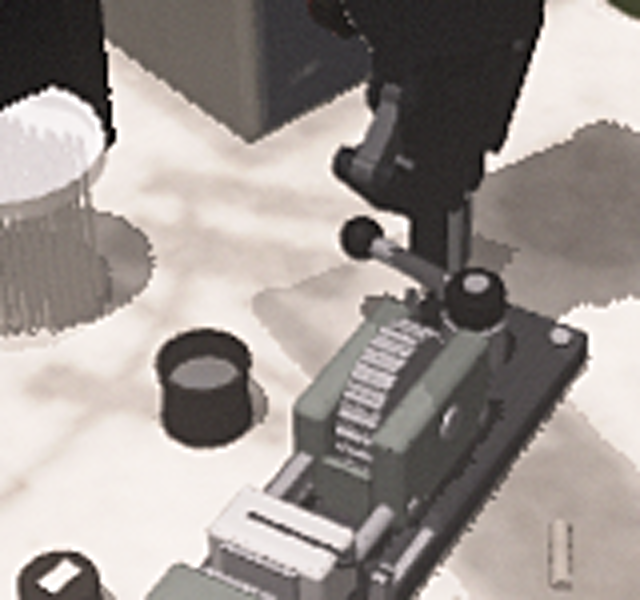

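```bash

python3 -c "from h import *;ball(361.5/4-.5+220,238/4-.5+150)"
python3 -m handwheel '-1 0 0 -2 0 0 0; -1 0 0 -2 0 0 0;-1 0 0 0 0 0 0'|grep force
python3 -c "from h import *;show();crop('',get_image('scene'),220,150,160,150,4,'s9.png')"
```

```text
ball [94.4 59.5 49. ] angle 1.41 r 60.2
force: [0.7, -1.3, -0.4]
t 12.15 gauge tcp [108.9  32.5  44.5] F gauge [1.42 0.29] -0.39 w 0.1 q [ 0.13  0.84  0.02  1.75 -0.01  0.55 -1.1 ]
tool axes in gauge xy: y [0.006 1.   ] z [ 1.    -0.006] xz [ 0.003 -0.006 -1.   ]
```

View pics/s9.png

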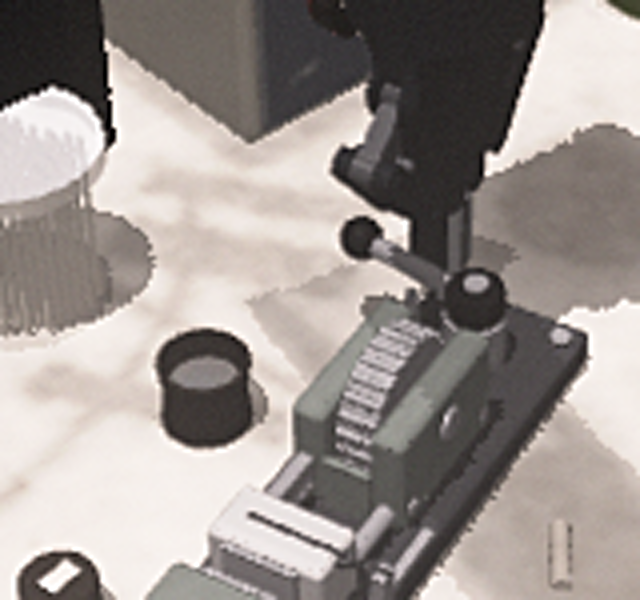

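The ball stays at (361,238), an angle of about 1.41, and the finger no longer advances, so the lever is at its stop. I back off and lift away.

```bash

python3 -m handwheel '-1 0 -3 12 0 0 0; -1 0 -3 15 0 0 0; -1 -25 0 5 0 0 0; -1 -40 0 0 0 0 0; -1 -40 -20 20 0 0 0; -1 -30 -35 35 0 0 0; -1 0 -35 35 0 0 0; -1 0 -35 35 0 0 0;-1 0 -35 35 0 0 0; -1 0 0 0 0 0 0'|grep force
python3 -m handwheel '-1 0 -35 35 0 0 0; -1 0 -35 35 0 0 0; -1 0 -35 35 0 0 0; -1 0 0 0 0 0 0; -1 0 0 0 0 0 0'|grep force
python3 -c "from h import *;show();i=get_image('scene');j=get_image('top');jawline(i);jawline(j,'top');crop('',i,220,150,160,150,3,'s10.png');crop('',j,235,160,150,130,5,'t10.png')"
```

```text
force: [-1.0, -1.1, 0.1]
force: [-0.1, 0.8, 0.2]
t 13.7 gauge tcp [ 410.7 -245.1  182.6] F gauge [-0.81  0.15] 0.19 w 0.2 q [ 0.81  0.7  -0.02  1.56  0.02  0.89 -0.48]
tool axes in gauge xy: y [0.013 1.   ] z [ 1.    -0.013] xz [ 0.002 -0.003 -1.   ]
jawline x scene -58.69 spread [-58.8 -58.7 -58.9 -58.7 -58.9 -58.5 -58.7 -58.7 -58.6 -58.7 -58.9 -58.7
 -58.7 -58.7]
jawline x top -58.83 spread [-58.9 -58.7 -58.6 -59.  -58.9 -59.1 -58.8 -58.8 -58.8 -59.  -58.9 -58.6
 -58.9 -58.7]
```

View pics/t10.png

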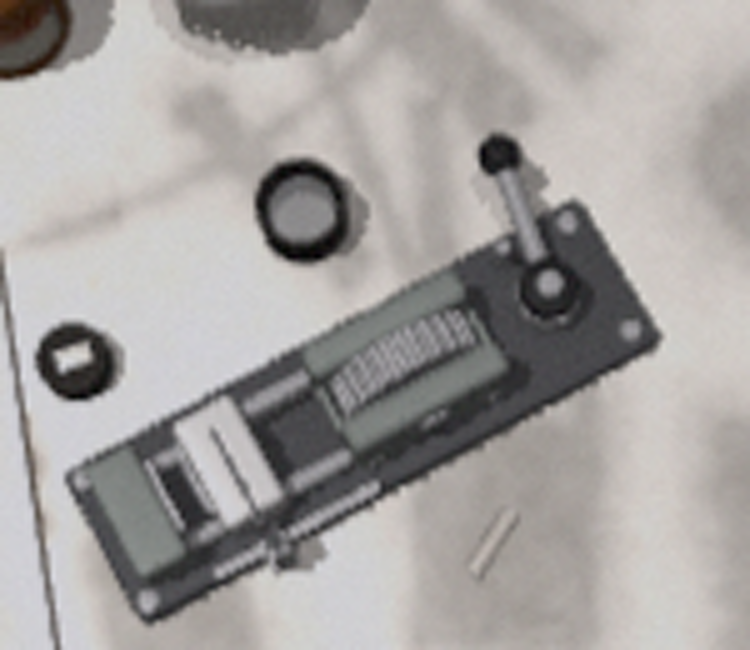

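View pics/s10.png

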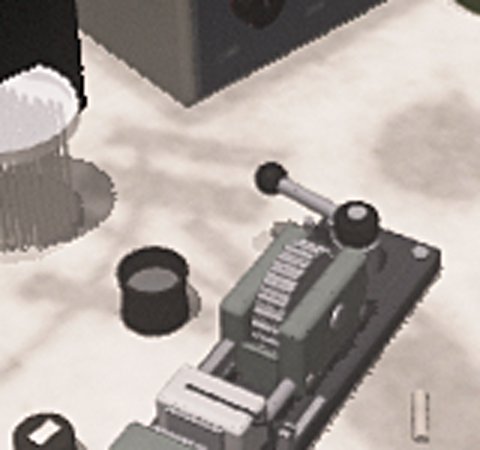

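The jaw line points at the mark post at (280,555), the lever is at its stop with the ball at (499,153), and the loose things haven't moved. I hand the job in.

```bash
python3 -c "from cell import ctrl;print(ctrl.finish_job())"
```

```text
the job is handed in; nothing more can be done
None
```

The job is done and handed in at about 14 s of the 58 s allowed; no verdict was reported.

- **Gap:** I rolled the wheel with the shut fingertips in three full strokes and one short one. The jaw's pointer now stands at x = -58.7 mm in the scene view and -58.8 mm in the top view. The mark's pointer is at about -58.4 mm, so they differ by about 0.4 mm against the 2 mm allowed.
- **Lever:** I pushed it round until the finger stopped advancing, at about 1.41 rad (stop at 1.4). It stayed in place after I backed off.
- **Surroundings:** After the arm was withdrawn, the gauge, test bar, specimen and loupe were where they started in the pictures. The arm was clear of everything when I handed in.
- **Forces and oddities:** The highest force I read was about 9 N, during one wheel stroke. The lever started at about 0.33 rad rather than 0, which is still below the 0.6 rad limit for the first step. No check failed or disagreed beyond the few tenths of a millimetre between the two views.

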